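Index the dial and show the copper base to the camera

TASK

On the hand-indexed rotary dial, two nickel-plated package bases that look alike wait under the clear purge cover: one is solid copper, the other an aluminium set-up dummy. Turn the dial one detent position counter-clockwise (seen from above) so that the pair comes out to the front, facing the robot, and lift each of the two clear of its nest in turn to feel which is heavier, seating the lighter dummy back in a nest of that pair. Finish holding the heavier copper one in the gripper, upright and still, centred over the ring light of the up-looking camera with its underside about 40 mm above the ring; keep both bases upright and leave everything else as it is.

Things in the scene. Friction and masses are not known exactly. Their poses are not given: they have to be found in the camera images.
- dial_axis (a point): Centre of the rotary dial (round aluminium plate, 290 mm diameter, 15 mm thick) at the level of its top face, 50 mm above the table. Belongs to the fixed unit: its -x side is the front (robot's side), its +y side has the purge cover; the unit is turned up to 0.25 rad from the world. Hub in the middle: 64 mm diameter, 14 mm high. Four stations 90 degrees apart, each with two nests and a handle.
- dial_unit: Fixed foot of the dial; origin on the axis at table level, axes as dial_axis. Carries the clear purge cover over the +y station: a plate 152 mm (x) by 100 mm (y), from 68 to 168 mm off the axis, 94 to 98 mm above the table, with a back wall on two posts, open to both sides, so nothing can be lifted out there. The detent plunger stands at +x, outside the rim, up to 48 mm high.
- dial (a joint): Turn of the dial, rad, counter-clockwise from above positive. About 0 at the start; the next detent position, with the pair of bases at the front, is +1.571. Stops at -1.75 and 3.3. Detent every 1.571 rad: up to 0.33 N m (2.6 N at a handle) to leave it; past half way the dial pulls itself into the next and stays. Turn it by pushing or pinching an index handle along its circle.
- handle (a point): Centre of the round knob (18 mm diameter) of the index handle that stands at the front of the dial at the start, 125 mm from the axis, 30 mm above the dial's top face. The handle is an upright post 14 mm thick, 39 mm high with its knob. The point travels with the dial: at the next position it is on the -y side. Every station has such a handle, between its two nests.
- base_p: One of two look-alike nickel-plated package bases: round flange 46 mm diameter, 6 mm thick, with a round body 30 mm diameter above it, 38 mm high in all. Origin at the centre of its underside, z up. Starts in one of the two nests under the cover; which base is where varies. Copper one: 0.27 to 0.39 kg; dummy: 0.10 to 0.17 kg. Grip the body from above, fingers closing along the dial's radius.
- base_q: The other of the two look-alike package bases: same shape and size, origin at the centre of its underside.
- nest_1 (a point): Centre of one of the two nests of the bases, level with the dial's top face, where the underside of a seated base lies; travels with the dial. It lies 100 mm out along the station's radius and 50 mm to one side. A nest is a flat black pad amid three round-topped pins, 6 mm thick, 8 mm high, on a circle of 29 mm radius: 3 mm of play around a seated flange.
- nest_2 (a point): Centre of the other nest of the pair, likewise: 100 mm from the first.
- ring_top (a point): Centre of the top face of the up-looking camera's ring light, 110 mm above the table, z up: a black ring 80 mm in diameter with a white face, above a grey finned housing 66 mm square on a foot plate 110 mm square. Fixed to the table on the right (-y) of the dial.
- upcam: The same camera, with foot, housing and ring light; origin at the centre of its underside.
- plug: Bystander: a stepped brass gauge plug, 42 mm in diameter and 26 mm high, seated in a nest of the far station of the dial; it rides round with the dial.
- plug_nest (a point): Centre of the nest in which the plug stands, at the level of the dial's top face. Travels with the dial.
- driver: Bystander: a screwdriver, 160 mm long, lying beyond the dial on the right.
- jar: Bystander: an amber glass jar with a steel cap, 52 mm in diameter and 85 mm high, behind the camera.
- tray: Bystander: a black partitioned die tray, 100 x 100 x 14 mm, on the robot's side of the camera and dial.
- magazine: Bystander: a black lead-frame magazine, 190 x 75 x 110 mm, left of the dial.
- rack: Bystander: a white slotted rack, 150 x 90 x 85 mm, on the right.
- mouse: Bystander: a computer mouse, 100 x 60 x 32 mm, on the right.

How it is judged:
By the outcome, as a careful person would: the job done as asked, in the order asked, and still so for the second after the job is handed in, while the arm keeps its last pose, push and grip.
It also fails if it takes over 72 s, if anything falls off the work surface, if the arm or the gripper's body presses on something with over 40 N, if the wrist force passes 120 N, or if a joint passes its speed limit or range.

ROBOT

A 7-joint arm with a two-finger parallel gripper is mounted at the origin on the work surface. World frame = base frame: x ahead of the robot, y to its left, z up, the work surface at z = 0. Lengths are in m, angles in rad, forces in N, time in s.
With the tool pointing down it reaches from about 0.35 to 0.775 m from the base axis. Payload 3.1 kg.
Tool frame: the origin (TCP) lies at the very end of the fingers, on their centre line; the grasp point (between the pads) lies 19 mm behind it; z points along the fingers, y is the direction in which the jaws open and shut (so a half turn about z gives the same grasp; the last joint's range is limited). The gripper opens to 85 mm and grips with 20 to 120 N. Pads are 22 mm wide; open, the fingers measure 114 mm over their backs; the gripper's body (76 mm by 85 mm) begins 54 mm behind the grasp point. The pads swing forward as they close: fully open they stand 13 mm farther back than shut.
Start: joints at [1.235, 0.311, 0.014, 1.512, -0.004, 1.319, -0.027], TCP at [0.159, -0.526, 0.231] pointing down, gripper open.
Joint ranges: [-2.7, 2.7], [-0.3, 1.91], [-1.27, 1.3], [0.12, 2.57], [-1.44, 4.58], [0.2, 2.03], [-3.05, 3.05]. Speed limits (rad/s): [2.79, 2.79, 3.14, 3.14, 3.14, 3.14, 3.14].

INTERFACE

Orientations are given as [roll, pitch, yaw] about the fixed x, y, z axes, in that order (R = Rz(yaw) Ry(pitch) Rx(roll)).
In Python, from workcell import robot gives the robot as it stands.
- The arm moves only by the shell command python3 -m handwheel 'ROWS' [OPENING] [FORCE]. ROWS is JSON, a list of rows, each a list of 6 numbers: the shift along the world's x, y, z in mm, then the turn, a rotation vector about the world's x, y, z in rad. A call has 1 to 10 rows; each row shifts and turns the commanded pose from where the row before left it; what a row does not reach is not made up. A row lasts 1/12 s, in which the tool goes at most 41.7 mm and 7.16 degrees, less where a joint would pass 70% of its speed; a pose out of reach is approached as far as the arm can. A call is refused whole if a number of a shift passes 41.7 or a number of a turn 0.125, either way. A call with a gripper value outside its range is refused whole. OPENING is the opening, from 0 (shut) to 1 (fully open), set as the call begins (- or left out, the last holds). The fingers move at their own pace and stop on an object; FORCE is the grip in N (left out, the last holds). Time passes only in rows, so rows that do not move let the fingers close. It gives the time, the measured TCP pose, the force and the opening at its end, in the units of the state.
- robot.observe(): the state, without advancing time (a new reading comes with each control period).
- robot.get_image(name): name is "scene" or "side" or "wrist"; returns the picture (420x560x3 uint8, red, green, blue); there is no depth.
- robot.calibration(name): a dict with "K" (3x3 intrinsics, pixels), "R" (3x3) and "t" (3): a world point X has camera coordinates R X + t. Camera axes: x right, y down, z forward; pixel columns grow to the right and rows downward; lengths in m; the calibration is good to about 2 mm. A picture is of the moment at which its call begins: read the wrist's pose just before it. calibration takes no time and is no camera call; for the wrist camera it gives the pose at the moment of the call.
- robot.sign_off(): hands the job in, once; it reports no verdict.
The state is a dict: "time_s": time; "qpos": joint angles; "joint_velocities": joint speeds; "effort": joint torques, N m; "position": TCP position; "orientation": TCP orientation; "force": force on the tool from outside, world axes, zero at the start; "moment": the same for the moment, N m; "gripper_width": finger opening in m.
Only numpy, scipy, OpenCV 4.12 (cv2) and the standard library are available. Lean on these libraries where they do the work, as an engineer would, in place of code of your own. Each camera call takes 0.05 s, during which the arm holds its last target.

## Working session

There is one attempt and no reset: what is moved stays moved. The work goes in short steps, Python scripts to look and compute and a shell command to move; the robot and the scene stay as the last step left them, time stands still between calls to the robot, and variables do not carry over. Pictures are saved under pics/ and viewed, and the job is handed in when it is done.

```bash
ls; mkdir -p pics; python3 - <<'E'
from workcell import robot
import cv2
for n in ("scene","side","wrist"):
    c=robot.calibration(n); print(n,c)
    im=robot.get_image(n); cv2.imwrite(f"pics/{n}0.png",im[:,:,::-1])
print(robot.observe())
E
```

```text
pics
scene {'K': array([[517.77914337,   0.        , 276.93919638],
       [  0.        , 517.77914337, 212.77786993],
       [  0.        ,   0.        ,   1.        ]]), 'R': array([[ 0.85772004,  0.51404302,  0.00872374],
       [ 0.38473422, -0.63051818, -0.67411156],
       [-0.34102187,  0.58155532, -0.73857802]]), 't': array([-0.49857583, -0.16401534,  1.63215533])}
side {'K': array([[422.09023959,   0.        , 282.17032277],
       [  0.        , 422.09023959, 215.76962158],
       [  0.        ,   0.        ,   1.        ]]), 'R': array([[-0.96464615, -0.26319905,  0.01356713],
       [-0.16366324,  0.5579    , -0.81361043],
       [ 0.20657239, -0.78706661, -0.58125209]]), 't': array([0.54651296, 0.17651728, 1.2674785 ])}
wrist {'K': array([[326.2401254 ,   0.        , 277.42668969],
       [  0.        , 326.2401254 , 208.22160715],
       [  0.        ,   0.        ,   1.        ]]), 'R': array([[ 0.28940513, -0.95720151, -0.00315363],
       [-0.90787654, -0.27553301,  0.31597745],
       [-0.30332302, -0.08858239, -0.94876146]]), 't': array([-0.54815463, -0.04116797,  0.38109461])}
{'time_s': 0.15, 'qpos': array([ 1.23529306,  0.31157715,  0.01399181,  1.5127112 , -0.00436691,
        1.31921506, -0.02718758]), 'joint_velocities': array([ 0.00221519, -0.00159589,  0.00065372, -0.00575955, -0.00043288,
       -0.00072891,  0.00117777]), 'effort': array([ 5.70524880e-04, -3.80275941e+01,  1.46429390e-01, -2.30849379e+01,
        1.23509587e-02,  9.64645384e-03,  1.81799322e-05]), 'position': array([ 0.15911705, -0.52588497,  0.23044225]), 'orientation': array([-3.13971522e+00,  1.12892693e-04,  2.93902489e-01]), 'force': array([ 0.69021465, -1.37646913,  0.91210192]), 'moment': array([ 0.00237173, -0.02067432,  0.0147106 ]), 'gripper_width': 0.08535314058888452}
```

View pics/scene0.png

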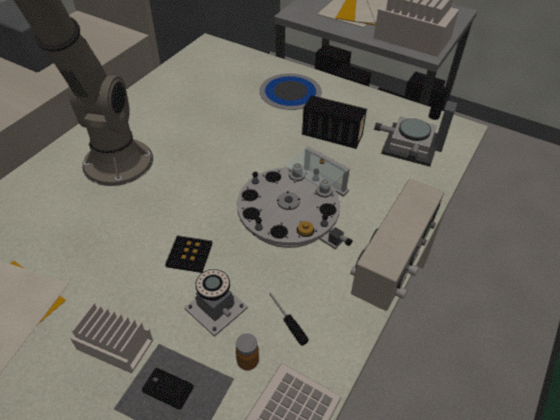

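View pics/side0.png

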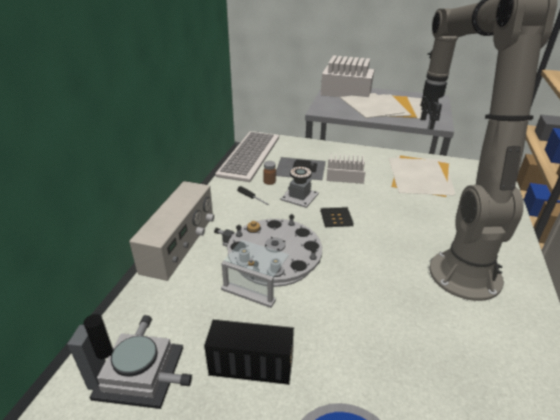

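View pics/wrist0.png

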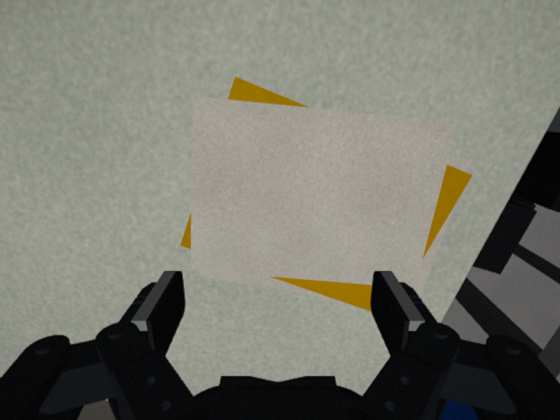

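The scene view shows the dial with its hub at about (289,199), the front handle near (255,178), the bases near (297,172) and (323,188), and the ring light at (213,284). I'll enlarge it.

```bash
python3 - <<'E'
import cv2
a=cv2.imread("pics/scene0.png"); b=cv2.imread("pics/side0.png")
cv2.imwrite("pics/sz.png",cv2.resize(a[140:260,220:360],None,fx=5,fy=5,interpolation=cv2.INTER_CUBIC))
cv2.imwrite("pics/sr.png",cv2.resize(a[220:350,150:290],None,fx=4,fy=4,interpolation=cv2.INTER_CUBIC))
cv2.imwrite("pics/sdz.png",cv2.resize(b[150:310,210:370],None,fx=3.7,fy=3.7,interpolation=cv2.INTER_CUBIC))
E
```

```text
(no output)
```

View pics/sz.png

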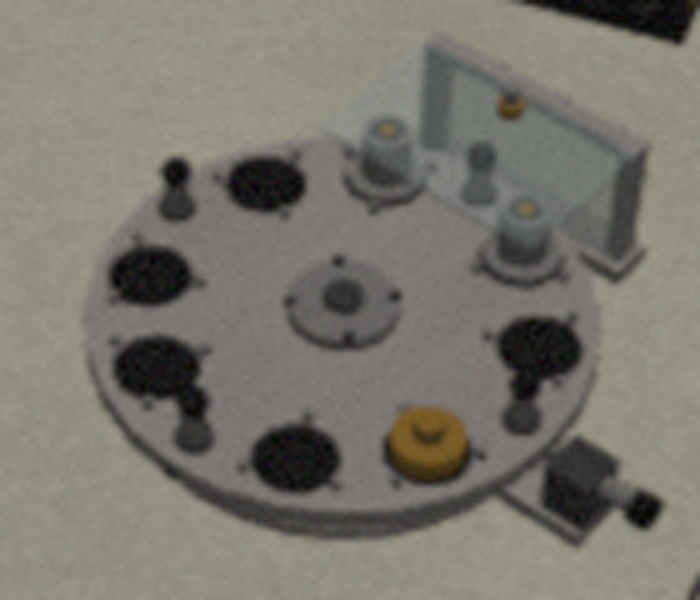

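View pics/sr.png

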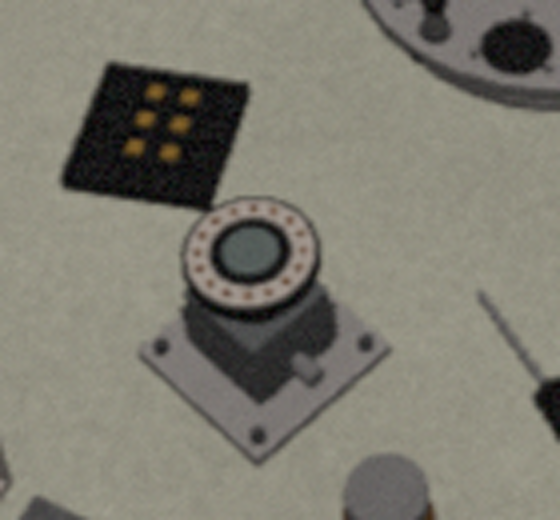

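View pics/sdz.png

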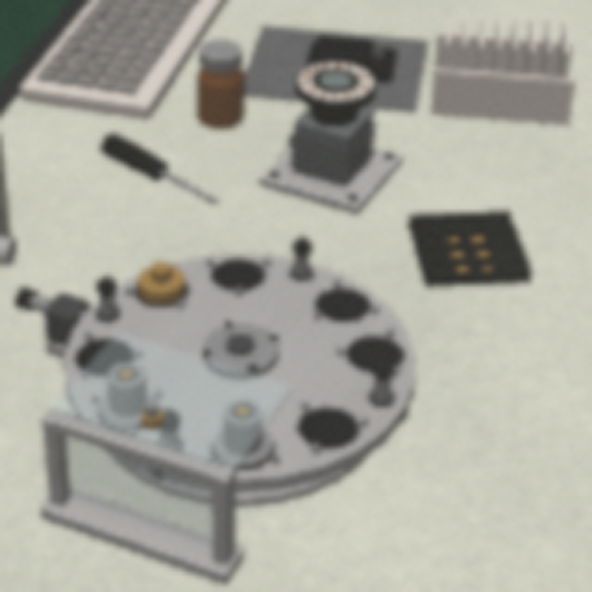

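```bash
cat > h.py <<'E'
import numpy as np
from workcell import robot
from scipy.optimize import least_squares
def cal(n): c=robot.calibration(n); return c['K'],c['R'],c['t']
def proj(c,X):
    K,R,t=c; p=K@(R@np.asarray(X)+t); return p[:2]/p[2]
def ray(c,uv,z):
    K,R,t=c; d=R.T@np.linalg.inv(K)@np.array([uv[0],uv[1],1]); o=-R.T@t
    return o+d*(z-o[2])/d[2]
E
python3 - <<'E'
from h import *
S=cal("scene");D=cal("side")
s=lambda u,v:np.array([(u+.5)/5-.5+220,(v+.5)/5-.5+140])
d=lambda u,v:np.array([(u+.5)/3.7-.5+210,(v+.5)/3.7-.5+150])
r=lambda u,v:np.array([(u+.5)/4-.5+150,(v+.5)/4-.5+220])
# dial-frame: angle of station, (radial, lateral CCW), z
st={'F':np.pi,'R':-np.pi/2,'B':0,'L':np.pi/2}
obs=[(S,s(177,172),'F',125,0,80),(S,s(150,275),'F',100,50,50),(S,s(266,183),'F',100,-50,50),
(S,s(192,403),'R',125,0,80),(S,s(155,366),'R',100,-50,50),(S,s(296,457),'R',100,50,50),
(S,s(525,383),'B',125,0,80),(S,s(540,347),'B',100,50,50),
(D,d(383,379),'F',125,0,80),(D,d(375,354),'F',100,50,50),(D,d(328,427),'F',100,-50,50),
(D,d(303,246),'R',125,0,80),(D,d(343,304),'R',100,-50,50),(D,d(237,274),'R',100,50,50),(D,d(106,285),'B',125,0,80)]
def pt(p,k,R,L,z):
    a=st[k]+p[2]; e=np.array([np.cos(a),np.sin(a)]); n=np.array([-e[1],e[0]])
    return np.array([*(p[:2]+(R*e+L*n)/1000),z/1000])
for cams in (None,S,D):
  o=[x for x in obs if cams is None or x[0] is cams]
  f=lambda p:np.concatenate([proj(c,pt(p,k,R,L,z))-uv for c,uv,k,R,L,z in o])
  q=least_squares(f,[.6,0,0]); print(q.x, np.round(q.fun.reshape(-1,2),1).tolist() if cams is None else '')
  if cams is None: p=q.x
print("ring",ray(S,r(251,253),.11),ray(D,d(336,83),.11))
print("handleF",pt(p,'F',125,0,80))
for k in 'FLR':
  for L in(-50,50): print(k,L,pt(p,k,100,L,50))
# ring by foot etc
E
```

```text
[ 0.56806364  0.08378036 -0.17161371] [[0.2, -0.7], [0.5, -0.5], [0.4, -0.4], [0.3, -0.9], [0.5, -0.3], [-0.1, -0.2], [0.2, -0.2], [0.1, -0.2], [0.2, -2.9], [0.2, -0.4], [-0.0, -0.3], [0.1, -0.4], [0.2, -0.3], [0.6, -0.4], [0.3, -0.3]]
[ 0.56810512  0.0821233  -0.16680108] 
[ 0.56794311  0.08740339 -0.17525574] 
ring [ 0.57601616 -0.28188135  0.11      ] [ 0.57357611 -0.27292855  0.11      ]
handleF [0.44489983 0.10512693 0.08      ]
F -50 [0.47807122 0.15012314 0.05      ]
F 50 [0.46099397 0.05159209 0.05      ]
L -50 [0.63440642 0.17377278 0.05      ]
L 50 [0.53587538 0.19085004 0.05      ]
R -50 [ 0.50172086 -0.00621206  0.05      ]
R 50 [ 0.60025191 -0.02328932  0.05      ]
```

```bash
python3 -m handwheel '[[14.3,31.5,0,0,0,-0.0233],[14.3,31.5,0,0,0,-0.0233],[14.3,31.5,0,0,0,-0.0233],[14.3,31.5,0,0,0,-0.0233],[14.3,31.5,0,0,0,-0.0233],[14.3,31.5,0,0,0,-0.0233],[14.3,31.5,0,0,0,-0.0233],[14.3,31.5,0,0,0,-0.0233],[14.3,31.5,0,0,0,-0.0233],[14.3,31.5,0,0,0,-0.0233]]' 0.6
python3 -m handwheel '[[14.3,31.5,0,0,0,-0.0233],[14.3,31.5,0,0,0,-0.0233],[14.3,31.5,0,0,0,-0.0233],[14.3,31.5,0,0,0,-0.0233],[14.3,31.5,0,0,0,-0.0233],[14.3,31.5,0,0,0,-0.0233],[14.3,31.5,0,0,0,-0.0233],[14.3,31.5,0,0,0,-0.0233],[14.3,31.5,0,0,0,-0.0233],[14.3,31.5,0,0,0,-0.0233]]'
python3 - <<'E'
from h import *
import cv2
c=robot.calibration("wrist"); im=robot.get_image("wrist"); cv2.imwrite("pics/w1.png",im[:,:,::-1])
o=robot.observe(); print(o['position'],o['orientation'],o['qpos'],o['time_s']); print(-c['R'].T@c['t'])
np.save("w1.npy",np.hstack([c['K'],c['R'],c['t'][:,None]]))
E
```

```text
time_s: 0.98
position: [0.3024, -0.2097, 0.2312]
orientation: [3.141, 0.0, 0.06]
force: [1.3, -0.2, 0.1]
gripper_width: 0.0513
time_s: 1.82
position: [0.4456, 0.1049, 0.2312]
orientation: [3.141, -0.0, -0.174]
force: [0.5, -0.3, -0.1]
gripper_width: 0.0512
[0.44733538 0.11368659 0.23157188] [-3.13192657e+00 -1.65761533e-03 -1.65046459e-01] [ 0.364683    0.18682829 -0.74027286  1.72077445  0.12340021  1.27789531
 -2.13771137] 1.8667
[0.52547708 0.09114672 0.3737535 ]
```

View pics/w1.png

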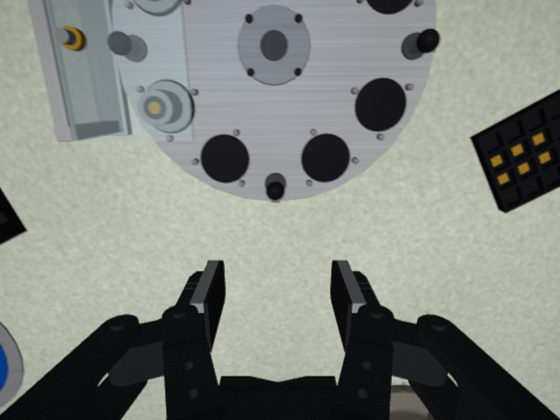

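The wrist view shows the front knob at (275,190), the nests at (225,158) and (326,157), and the hub at (274,45). The arm was still settling, so I'll retake it.

```bash
cat >> h.py <<'E'
import cv2
def shot(n,name):
    c=cal(n); im=robot.get_image(n)[:,:,::-1].copy(); cv2.imwrite(f"pics/{name}.png",im); return c,im
E
python3 - <<'E'
from h import *
print(robot.observe()['position'])
c,im=shot("wrist","w2")
print(robot.observe()['position'],robot.observe()['orientation'])
c,im=shot("wrist","w3"); K,R,t=c; np.savez("w3.npz",K=K,R=R,t=t)
g=cv2.cvtColor(im,cv2.COLOR_BGR2GRAY)
n,l,s,cc=cv2.connectedComponentsWithStats((g<40).astype(np.uint8))
for i in range(1,n):
    if s[i,4]>150: print(s[i],cc[i],ray(c,cc[i],.05))
cv2.imwrite("pics/w3z.png",cv2.resize(im[0:230,100:460],None,fx=2.2,fy=2.2,interpolation=cv2.INTER_CUBIC))
E
```

```text
[0.44733538 0.11368659 0.23157188]
[0.44584795 0.11047578 0.23138851] [-3.13560004e+00  3.03136985e-04 -1.62042078e-01]
[378   0  46  14 464] [400.03017241   5.30603448] [ 0.58513752 -0.01807116  0.05      ]
[427  30  24  24 428] [438.5771028   41.61915888] [ 0.55110345 -0.05063642  0.05      ]
[ 365   79   50   53 2052] [389.52631579 104.84990253] [ 0.5041764  -0.00465428  0.05      ]
[ 479   98   81  117 5560] [525.62194245 157.41241007] [ 0.43265664 -0.13456312  0.05      ]
[ 210  134   47   47 1740] [232.88045977 157.07873563] [0.47952069 0.15160331 0.05      ]
[ 310  134   48   48 1752] [333.4423516  157.50513699] [0.46304953 0.05294621 0.05      ]
[   0  173   33   71 1181] [ 10.44030483 213.79085521] [0.45840132 0.39667747 0.05      ]
[275 181  17  18 256] [283.08984375 189.5234375 ] [0.43853044 0.1074831  0.05      ]
[    0   261   560   159 38420] [277.49271213 369.79062988] [0.20867157 0.15094578 0.05      ]
```

View pics/w3z.png

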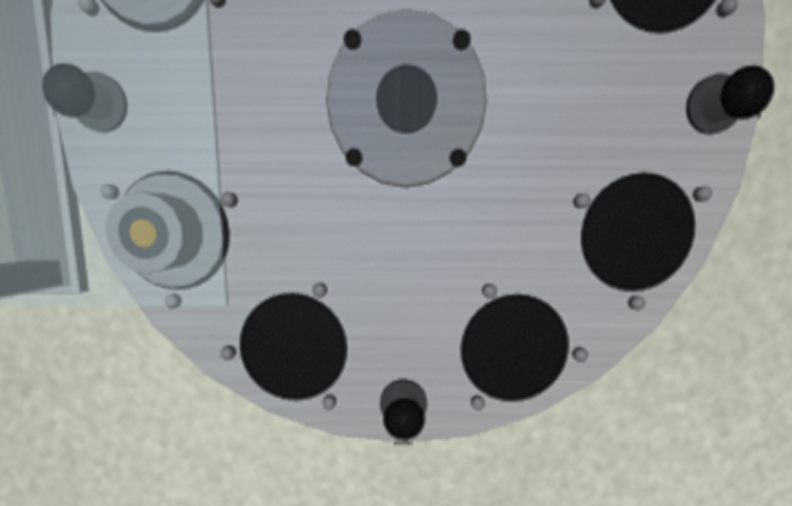

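```bash
python3 -m handwheel '[[1,1,-30,0,0,0],[0,0,-30,0,0,0],[0,0,-30,0,0,0],[0,0,-30,0,0,0],[0,0,-30,0,0,0],[0,0,-17,0,0,0],[0,0,0,0,0,0],[0,0,0,0,0,0]]' 0.6 
python3 -m handwheel '[[0,0,0,0,0,0],[0,0,0,0,0,0],[0,0,0,0,0,0]]' 0.28 20
python3 - <<'E'
from h import *
o=robot.observe();print(o['position'],o['orientation'],o['force'],o['gripper_width'])
shot("wrist","w4")
# arc rows
ax=np.array([.5699,.0858]);r=.125;a0=np.pi-.166
P=[ax+r*np.array([np.cos(a0+k*np.pi/2/20),np.sin(a0+k*np.pi/2/20)]) for k in range(24)]
print(np.round(np.diff(P,axis=0)*1000,1).tolist())
E
```

```text
time_s: 2.63
position: [0.4454, 0.103, 0.0638]
orientation: [3.14, 0.002, -0.174]
force: [0.4, 0.3, -0.1]
gripper_width: 0.0511
time_s: 2.88
position: [0.4476, 0.1046, 0.0658]
orientation: [-3.141, -0.003, -0.173]
force: [0.6, 0.7, 0.1]
gripper_width: 0.0238
[0.44764064 0.10461172 0.06581908] [-3.14094696 -0.00322616 -0.17260785] [0.56825031 0.69071608 0.0566907 ] 0.023794501031029064
[[-1.2, -9.7], [-0.5, -9.8], [0.3, -9.8], [1.1, -9.8], [1.8, -9.6], [2.6, -9.5], [3.3, -9.2], [4.0, -8.9], [4.7, -8.6], [5.4, -8.2], [6.0, -7.8], [6.6, -7.3], [7.1, -6.7], [7.7, -6.1], [8.1, -5.5], [8.5, -4.9], [8.9, -4.2], [9.2, -3.5], [9.4, -2.7], [9.6, -2.0], [9.7, -1.2], [9.8, -0.5], [9.8, 0.3]]
```

View pics/w4.png

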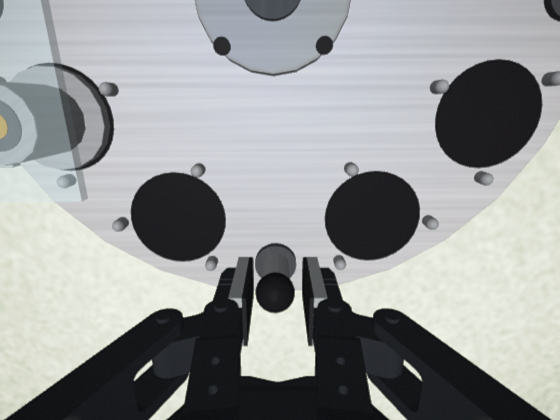

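The knob, at (275,292), is centred between the pads with a few mm of play. Next I turn the dial along its arc.

```bash
python3 -m handwheel '[[-1.2,-9.7,0,0,0,0.0785],[-0.5,-9.8,0,0,0,0.0785],[0.3,-9.8,0,0,0,0.0785],[1.1,-9.8,0,0,0,0.0785],[1.8,-9.6,0,0,0,0.0785],[2.6,-9.5,0,0,0,0.0785],[3.3,-9.2,0,0,0,0.0785],[4,-8.9,0,0,0,0.0785],[4.7,-8.6,0,0,0,0.0785],[5.4,-8.2,0,0,0,0.0785]]'
python3 - <<'E'
from h import *
o=robot.observe();print(o['position'],o['orientation'],o['force'],o['qpos'])
shot("wrist","w5")
E
```

```text
time_s: 3.77
position: [0.4687, 0.0119, 0.0653]
orientation: [3.141, -0.002, 0.617]
force: [-0.4, 1.9, 0.6]
gripper_width: 0.024
[0.46870616 0.01190642 0.06532545] [ 3.14094796e+00 -2.12234224e-03  6.17220778e-01] [-0.35595953  1.91477031  0.56869809] [ 0.59340039  0.44375673 -0.82582423  1.92921847  0.40165344  0.93828407
 -1.38038967]
```

View pics/w5.png

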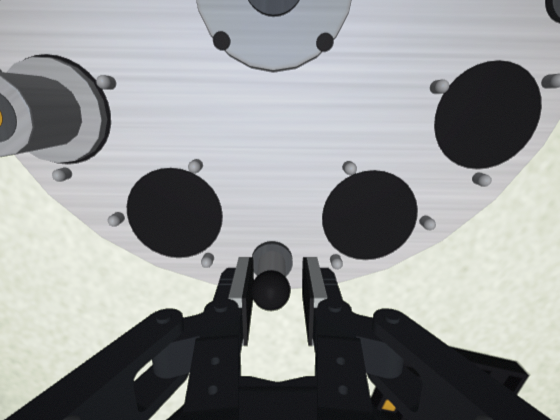

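The dial follows the fingers, with the knob at (271,290) still between the pads. I'll continue.

```bash
python3 -m handwheel '[[6,-7.8,0,0,0,0.0785],[6.6,-7.3,0,0,0,0.0785],[7.1,-6.7,0,0,0,0.0785],[7.7,-6.1,0,0,0,0.0785],[8.1,-5.5,0,0,0,0.0785],[8.5,-4.9,0,0,0,0.0785],[8.9,-4.2,0,0,0,0.0785],[9.2,-3.5,0,0,0,0.0785],[9.4,-2.7,0,0,0,0.0785],[9.6,-2,0,0,0,0.0785]]'
python3 -m handwheel '[[2,-0.3,0,0,0,0],[0,0,0,0,0,0],[0,0,0,0,0,0]]'
python3 - <<'E'
from h import *
o=robot.observe();print(o['position'],o['orientation'],o['force'],o['qpos'])
shot("wrist","w6")
c,im=shot("scene","s6"); cv2.imwrite("pics/s6z.png",cv2.resize(im[120:260,190:360],None,fx=4,fy=4,interpolation=cv2.INTER_CUBIC))
E
```

```text
time_s: 4.65
position: [0.5496, -0.0398, 0.0648]
orientation: [3.141, 0.001, 1.399]
force: [-0.8, 0.5, 0.1]
gripper_width: 0.0239
time_s: 4.9
position: [0.5503, -0.0393, 0.0644]
orientation: [-3.141, 0.0, 1.396]
force: [0.2, 0.7, -0.0]
gripper_width: 0.024
[ 0.55029526 -0.03926891  0.06444121] [-3.14075495e+00  2.68514998e-04  1.39573365e+00] [ 1.64714444e-01  6.98438430e-01 -1.95416751e-04] [ 0.68646064  0.66043071 -0.94116807  1.70306332  0.59304965  1.09113106
 -0.61632378]
```

View pics/w6.png

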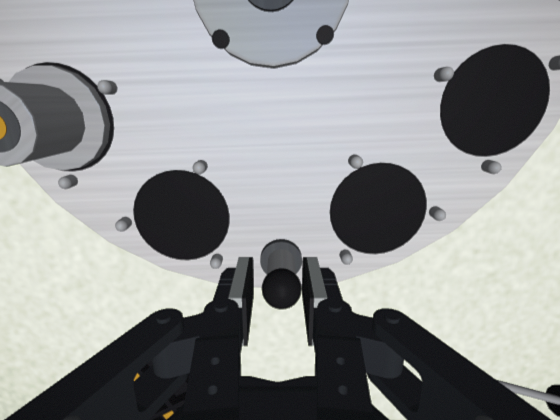

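View pics/s6z.png

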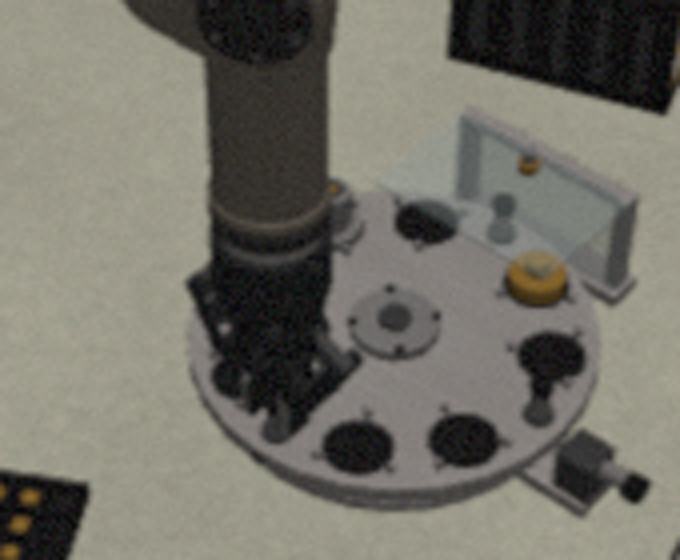

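The dial is indexed: the plug is now under the cover, the handle is on the -y side and the bases are at the front. I'll retreat up and look at the pair.

```bash
python3 -m handwheel '[[0,0,5,0,0,0],[0,0,25,0,0,0],[0,0,35,0,0,0],[0,0,35,0,0,0],[0,0,35,0,0,0],[-20,15,20,0,0,0],[-32,22,10,0,0,0],[-32,22,0,0,0,0],[0,0,0,0,0,0],[0,0,0,0,0,0]]' 0.35
python3 -m handwheel '[[0,0,0,0,0,0],[0,0,0,0,0,0],[0,0,0,0,0,0],[0,0,0,0,0,0]]' 0.7
python3 - <<'E'
from h import *
print(robot.observe()['position'],robot.observe()['orientation'])
c,im=shot("wrist","w7")
print(robot.observe()['position'],robot.observe()['qpos'])
K,R,t=c;np.savez("w7.npz",K=K,R=R,t=t)
cv2.imwrite("pics/w7z.png",cv2.resize(im[0:270,80:440],None,fx=2.2,fy=2.2,interpolation=cv2.INTER_CUBIC))
c,im=shot("scene","s7"); cv2.imwrite("pics/s7z.png",cv2.resize(im[120:350,150:360],None,fx=2.5,fy=2.5,interpolation=cv2.INTER_CUBIC))
E
```

```text
time_s: 5.83
position: [0.4645, 0.0212, 0.2297]
orientation: [3.141, 0.004, 1.402]
force: [-0.1, 0.2, 0.5]
gripper_width: 0.0298
time_s: 6.17
position: [0.4675, 0.0189, 0.2292]
orientation: [-3.141, -0.001, 1.396]
force: [0.8, -0.3, 1.4]
gripper_width: 0.06
[0.46750362 0.01891753 0.22915169] [-3.14113382e+00 -1.07020567e-03  1.39636426e+00]
[0.46739553 0.01906451 0.22912448] [ 0.85012684  0.32547892 -1.15629596  1.69781184  0.30571127  1.32035499
 -0.53804812]
```

View pics/w7z.png

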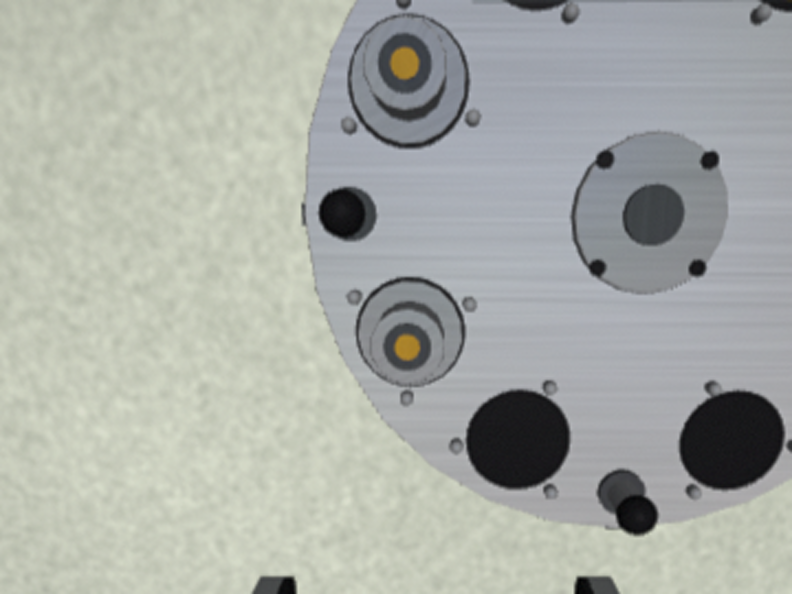

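View pics/s7z.png

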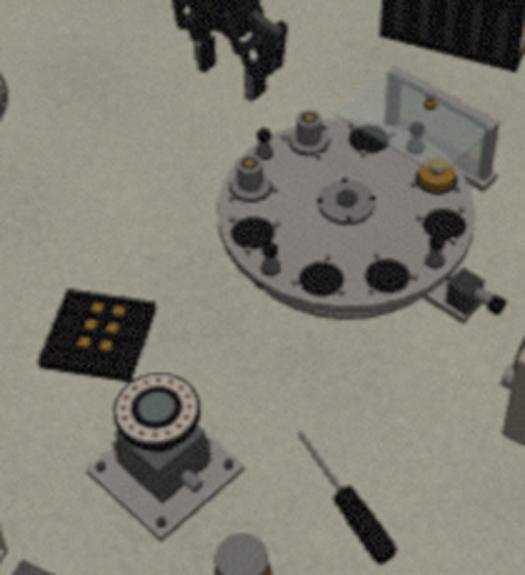

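```bash
python3 - <<'E'
from h import *
f=np.load("w7.npz");c=(f['K'],f['R'],f['t'])
z=lambda u,v:np.array([(u+.5)/2.2-.5+80,(v+.5)/2.2-.5])
for n,uv,h in(("b1top",(404,63),.088),("b1fl",(408,80.5),.054),("b2top",(406,347),.088),("b2fl",(411,332),.054),("nestR",(518,440),.05),("nestR2",(732,440),.05),("knobF",(343,213),.08),("knobR",(637,515),.08),("hub",(654,214),.064)):
    print(n,ray(c,z(*uv),h).round(4))
# ring from scene and side
S=cal("scene");D=cal("side")
im=cv2.imread("pics/scene0.png"); 
cv2.imwrite("pics/ra.png",cv2.resize(im[262:306,190:236],None,fx=12,fy=12,interpolation=cv2.INTER_CUBIC))
im=cv2.imread("pics/side0.png"); 
cv2.imwrite("pics/rb.png",cv2.resize(im[160:210,278:323],None,fx=12,fy=12,interpolation=cv2.INTER_CUBIC))
E
```

```text
b1top [0.4798 0.1531 0.088 ]
b1fl [0.48   0.1532 0.054 ]
b2top [0.4618 0.0545 0.088 ]
b2fl [0.4628 0.0553 0.054 ]
nestR [ 0.5027 -0.0034  0.05  ]
nestR2 [ 0.6013 -0.0208  0.05  ]
knobF [0.447  0.1082 0.08  ]
knobR [ 0.5475 -0.0371  0.08  ]
hub [0.5693 0.0864 0.064 ]
```

View pics/ra.png

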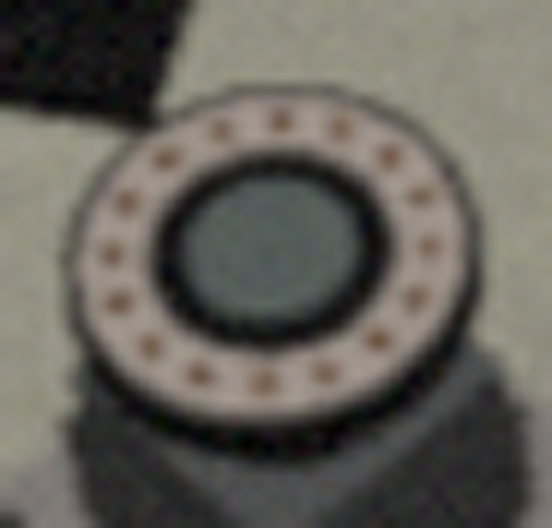

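View pics/rb.png

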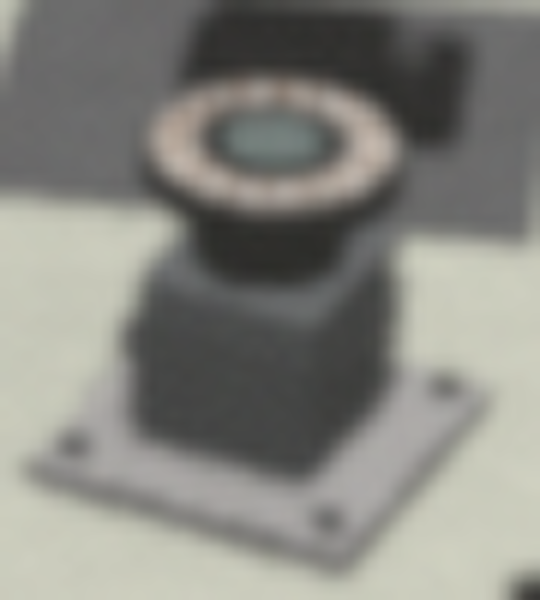

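```bash
python3 -m handwheel '[[-5,18,-20,0,0,0],[0,18,-35,0,0,0],[0,0,-35,0,0,0],[0,0,-35,0,0,0],[0,0,-20,0,0,0],[0,0,-14,0,0,0],[0,0,-8,0,0,0],[0,0,0,0,0,0],[0,0,0,0,0,0],[0,0,0,0,0,0]]' 0.7
python3 - <<'E'
from h import *
shot("wrist","w8"); o=robot.observe(); print(o['position'],o['orientation'],o['force'])
E
```

```text
time_s: 7.1
position: [0.4631, 0.0558, 0.0634]
orientation: [3.139, -0.001, 1.398]
force: [0.2, -0.5, 0.0]
gripper_width: 0.0599
[0.46315254 0.05576024 0.06351906] [ 3.13903580e+00 -7.78781080e-04  1.39757789e+00] [0.02338922 1.16491193 0.23547803]
```

View pics/w8.png

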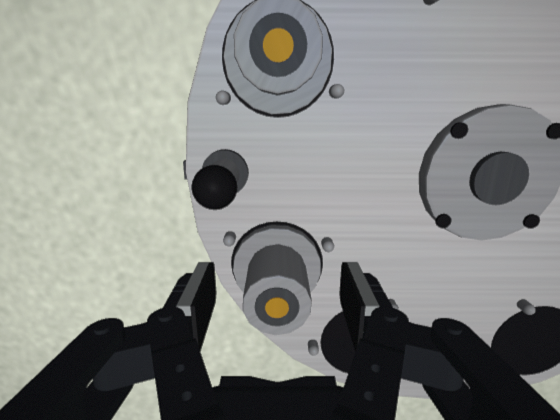

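The base top, at (277,308), sits midway between the pads. I'll go down 3 mm and close.

```bash
python3 -m handwheel '[[0,0,-3,0,0,0],[0,0,0,0,0,0],[0,0,0,0,0,0],[0,0,0,0,0,0],[0,0,0,0,0,0],[0,0,0,0,0,0]]' 0 40
python3 -m handwheel '[[0,0,2,0,0,0],[0,0,4,0,0,0],[0,0,6,0,0,0],[0,0,10,0,0,0],[0,0,12,0,0,0],[0,0,10,0,0,0],[0,0,6,0,0,0],[0,0,0,0,0,0],[0,0,0,0,0,0],[0,0,0,0,0,0]]'
python3 - <<'E'
from h import *
F=[];E=[]
for i in range(14):
    c,im=shot("wrist","w9"); o=robot.observe(); F.append(o['force']); E.append(o['effort'])
F=np.array(F);E=np.array(E);print(F.mean(0),F.std(0),E.mean(0).round(2),E.std(0).round(2));print(o['position'],o['orientation'],o['gripper_width'],o['time_s'],o['qpos'])
E
```

```text
time_s: 7.65
position: [0.4624, 0.0554, 0.0598]
orientation: [3.141, 0.0, 1.398]
force: [-0.5, 0.1, 4.7]
gripper_width: 0.0288
time_s: 8.48
position: [0.4616, 0.0552, 0.1091]
orientation: [-3.141, 0.001, 1.398]
force: [1.1, 0.4, -3.0]
gripper_width: 0.0287
[-0.10766358  0.17500326 -2.96983784] [0.51409075 0.51987188 0.72506055] [ 1.000e-02 -2.915e+01 -9.080e+00 -1.983e+01  1.000e-02  1.000e-02
 -0.000e+00] [0.01 0.08 0.03 0.05 0.   0.01 0.  ]
[0.46189992 0.05542661 0.10928839] [3.14159044e+00 6.80613818e-05 1.39785853e+00] 0.028665317882556263 9.1833 [ 0.67241233  0.45210313 -1.06113573  1.88387246  0.44969582  1.07039358
 -0.74294072]
```

View pics/w9.png

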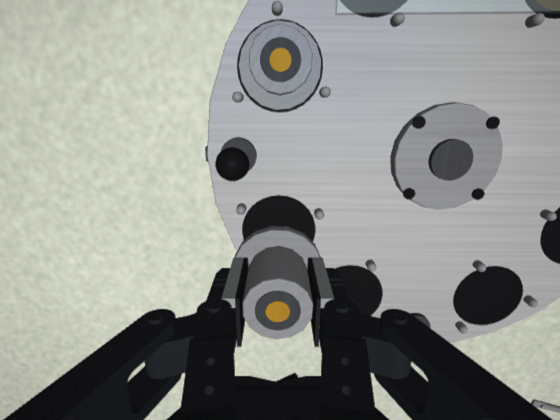

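Lifted clear and upright. The wrist reads -2.97 N, about 0.30 kg, so this is probably the copper one. I'll seat it back and weigh the other.

```bash
python3 -m handwheel '[[0,0,-8,0,0,0],[0,0,-12,0,0,0],[0,0,-12,0,0,0],[0,0,-8,0,0,0],[0,0,-4,0,0,0],[0,0,-3,0,0,0],[0,0,-2.5,0,0,0],[0,0,0,0,0,0],[0,0,0,0,0,0]]'
python3 - <<'E'
from h import *
c,im=shot("wrist","w10");o=robot.observe();print(o['position'],o['force'])
E
```

```text
time_s: 9.93
position: [0.4624, 0.0557, 0.0601]
orientation: [3.141, -0.0, 1.398]
force: [-0.2, -0.1, -3.6]
gripper_width: 0.029
[0.46236681 0.05563094 0.06004141] [-0.27723171  0.11553433 -3.41926435]
```

View pics/w10.png

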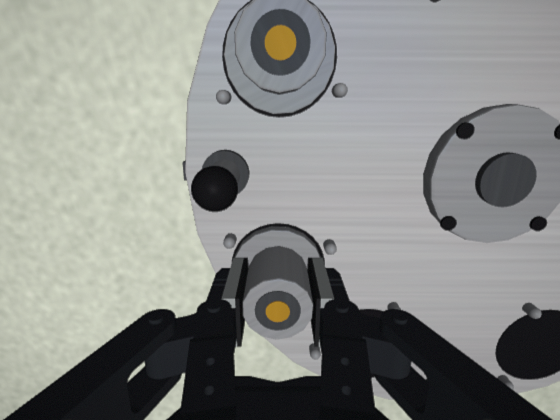

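Just above seated. I'll lower it the last bit, release, and go on to the second base.

```bash
python3 -m handwheel '[[0,0,-0.7,0,0,0],[0,0,-0.3,0,0,0],[0,0,0,0,0,0]]'
python3 -m handwheel '[[0,0,0,0,0,0],[0,0,0,0,0,0],[0,0,0,0,0,0],[0,0,0,0,0,0],[0,0,1,0,0,0],[0,0,10,0,0,0],[0,0,24,0,0,0],[0,0,25,0,0,0]]' 0.7
python3 -m handwheel '[[4,22,0,0,0,0],[5,30,0,0,0,0],[5,30,0,0,0,0],[3.6,15.5,0,0,0,0],[0,0,0,0,0,0],[0,0,0,0,0,0],[0,0,0,0,0,0]]'
python3 - <<'E'
from h import *
c,im=shot("wrist","w11");o=robot.observe();print(o['position'],o['orientation'],o['force'])
E
```

```text
time_s: 10.23
position: [0.4624, 0.0556, 0.0598]
orientation: [3.14, 0.0, 1.398]
force: [-1.9, 0.0, 4.1]
gripper_width: 0.0288
time_s: 10.9
position: [0.4609, 0.0555, 0.1193]
orientation: [-3.139, 0.0, 1.399]
force: [0.8, -0.7, 0.0]
gripper_width: 0.06
time_s: 11.48
position: [0.4795, 0.1517, 0.1189]
orientation: [-3.142, 0.001, 1.397]
force: [0.3, -0.2, -0.9]
gripper_width: 0.0597
[0.47952515 0.15124531 0.11870078] [-3.14138883e+00  1.63213388e-03  1.39600653e+00] [ 0.27865254 -0.11833104 -0.29686812]
```

View pics/w11.png

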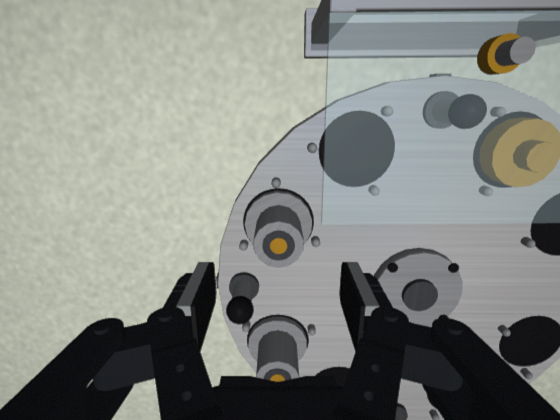

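```bash
python3 -m handwheel '[[0,1.5,-20,0,0,0],[0,0,-20,0,0,0],[0,0,-12,0,0,0],[0,0,-6,0,0,0],[0,0,0,0,0,0],[0,0,0,0,0,0]]'
python3 - <<'E'
from h import *
c,im=shot("wrist","w12");o=robot.observe();print(o['position'],o['orientation'],o['force'])
E
```

```text
time_s: 12.03
position: [0.4797, 0.1541, 0.061]
orientation: [3.142, -0.0, 1.397]
force: [0.1, -0.1, 1.4]
gripper_width: 0.0596
[0.4801236  0.15451348 0.06152713] [ 3.14053379e+00 -6.73083084e-04  1.39728293e+00] [0.9406781  0.34004581 0.50577754]
```

View pics/w12.png

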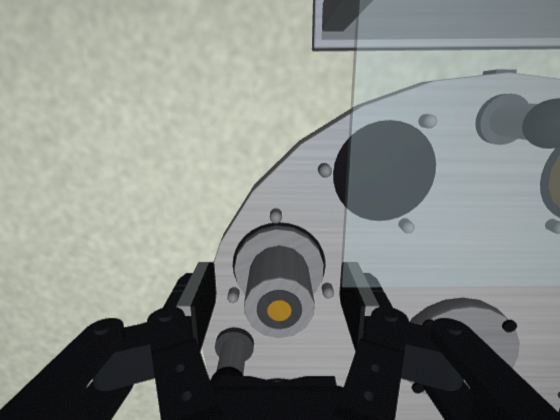

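```bash
python3 -m handwheel '[[0,0,0,0,0,0],[0,0,0,0,0,0],[0,0,0,0,0,0],[0,0,0,0,0,0],[0,0,0,0,0,0],[0,0,0,0,0,0]]' 0 40
python3 -m handwheel '[[0,0,2,0,0,0],[0,0,4,0,0,0],[0,0,6,0,0,0],[0,0,10,0,0,0],[0,0,12,0,0,0],[0,0,10,0,0,0],[0,0,6,0,0,0],[0,0,0,0,0,0],[0,0,0,0,0,0],[0,0,0,0,0,0]]'
python3 - <<'E'
from h import *
F=[];E=[]
for i in range(14):
    c,im=shot("wrist","w13"); o=robot.observe(); F.append(o['force']); E.append(o['effort'])
F=np.array(F);E=np.array(E);print(F.mean(0),F.std(0));print(o['position'],o['orientation'],o['gripper_width'],o['time_s'])
E
```

```text
time_s: 12.58
position: [0.4803, 0.1549, 0.0618]
orientation: [3.14, -0.001, 1.398]
force: [-0.0, -1.4, 5.6]
gripper_width: 0.0291
time_s: 13.42
position: [0.4793, 0.1541, 0.1105]
orientation: [-3.141, 0.001, 1.398]
force: [-0.2, 0.4, -1.1]
gripper_width: 0.0285
[-0.07337276 -0.33289601 -1.1747298 ] [0.5116476  0.49013555 0.40900419]
[0.47951436 0.15447805 0.11080762] [ 3.14153625e+00 -1.07432593e-05  1.39786949e+00] 0.029011665580406857 14.1167
```

View pics/w13.png

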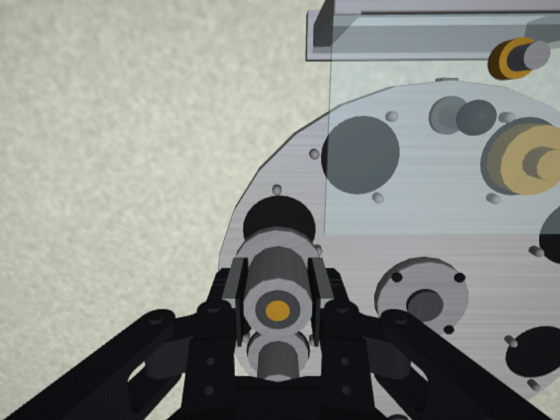

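This one weighs 1.17 N, about 0.12 kg, so it is the dummy and the first base is the copper. I'll seat the dummy back.

```bash
python3 -m handwheel '[[0,0,-8,0,0,0],[0,0,-12,0,0,0],[0,0,-12,0,0,0],[0,0,-8,0,0,0],[0,0,-4,0,0,0],[0,0,-3,0,0,0],[0,0,-2,0,0,0],[0,0,-1,0,0,0],[0,0,-0.5,0,0,0],[0,0,0,0,0,0]]'
python3 - <<'E'
from h import *
c,im=shot("wrist","w14");o=robot.observe();print(o['position'],o['force'])
E
```

```text
time_s: 14.95
position: [0.4803, 0.1559, 0.0618]
orientation: [3.14, -0.002, 1.398]
force: [-1.1, 0.4, 5.1]
gripper_width: 0.0288
[0.48027439 0.15591045 0.06174588] [-1.04406216  0.68766388  5.82919684]
```

View pics/w14.png

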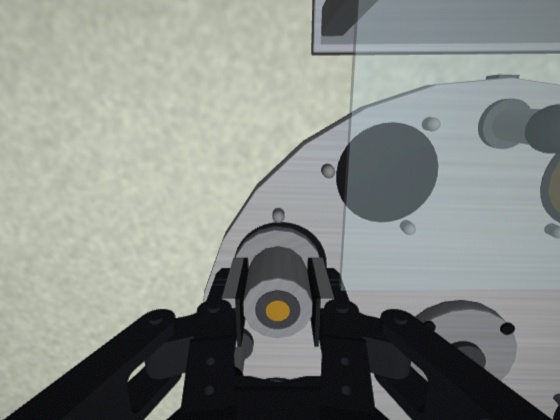

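The pad is in contact with the base inside its pins. I'll release it and return to the copper base.

```bash
python3 -m handwheel '[[0,0,0,0,0,0],[0,0,0,0,0,0],[0,0,0,0,0,0],[0,0,0,0,0,0],[0,0,1,0,0,0],[0,0,10,0,0,0],[0,0,24,0,0,0],[0,0,25,0,0,0]]' 0.7
python3 -m handwheel '[[-4,-22,0,0,0,0],[-5,-30,0,0,0,0],[-5,-30,0,0,0,0],[-3.5,-16.5,0,0,0,0],[0,0,-10,0,0,0],[0,0,-22,0,0,0],[0,0,-16,0,0,0],[0,0,-10,0,0,0],[0,0,0,0,0,0],[0,0,0,0,0,0]]'
python3 - <<'E'
from h import *
c,im=shot("wrist","w15");o=robot.observe();print(o['position'],o['orientation'],o['force'])
E
```

```text
time_s: 15.67
position: [0.4785, 0.1541, 0.1206]
orientation: [-3.139, 0.001, 1.398]
force: [1.9, -0.6, 0.8]
gripper_width: 0.06
time_s: 16.5
position: [0.4619, 0.0569, 0.0624]
orientation: [-3.141, -0.001, 1.399]
force: [0.1, -0.5, 0.1]
gripper_width: 0.0598
[0.46256983 0.05697349 0.06296529] [ 3.14062799e+00 -9.57554921e-04  1.39904890e+00] [-0.2297354   0.64237421  0.45342263]
```

View pics/w15.png

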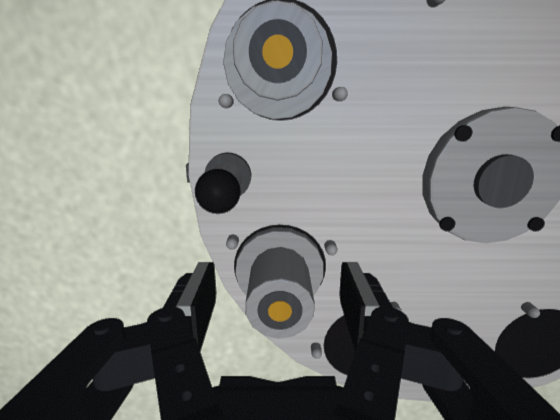

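```bash
python3 -m handwheel '[[0,-1,-2,0,0,0],[0,0,0,0,0,0],[0,0,0,0,0,0],[0,0,0,0,0,0],[0,0,0,0,0,0],[0,0,0,0,0,0],[0,0,0,0,0,0]]' 0 50
python3 -m handwheel '[[0,0,2,0,0,0],[0,0,6,0,0,0],[0,0,10,0,0,0],[0,0,20,0,0,0],[0,0,25,0,0,0],[0,0,30,0,0,0],[0,0,30,0,0,0],[0,0,30,0,0,0],[0,0,20,0,0,0],[0,0,0,0,0,0]]'
python3 - <<'E'
from h import *
F=[]
for i in range(6):
    c,im=shot("wrist","w16"); o=robot.observe(); F.append(o['force'])
print(np.mean(F,0),o['position'],o['orientation'],o['gripper_width'],o['qpos'])
E
```

```text
time_s: 17.13
position: [0.4627, 0.0551, 0.0611]
orientation: [3.14, -0.0, 1.398]
force: [-0.4, -0.3, 5.7]
gripper_width: 0.0284
time_s: 17.97
position: [0.4647, 0.0565, 0.238]
orientation: [3.133, -0.002, 1.398]
force: [1.7, 1.6, -2.7]
gripper_width: 0.0284
[-0.44833891  0.19820957 -3.5405084 ] [0.46074296 0.05450805 0.23166556] [-3.13819933e+00  9.09227084e-04  1.39808259e+00] 0.028492609751478142 [ 0.78234599  0.31670536 -1.16185361  1.69958015  0.29794067  1.3267299
 -0.60836487]
```

View pics/w16.png

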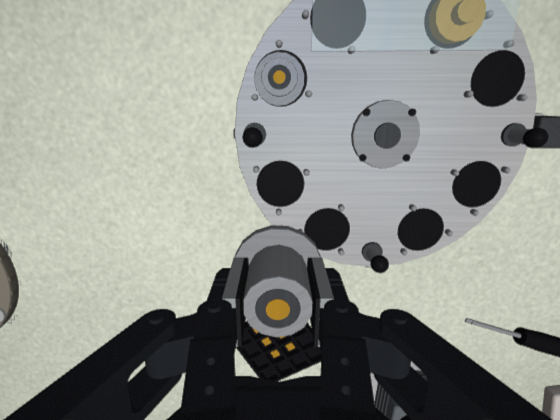

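The copper base is held, with a -3.5 N reading, and the dummy at (279,77) sits within its pins. I'll carry the copper past the ring so the wrist camera can measure the ring.

```bash
python3 -m handwheel '[[3,-14,0,0,0,0],[5,-22,0,0,0,0],[6.5,-28,0,0,0,0],[6.5,-28,0,0,0,0],[6.5,-28,0,0,0,0],[6.5,-28,0,0,0,0],[6.5,-28,0,0,0,0],[6.5,-28,0,0,0,0],[6.5,-28,0,0,0,0],[6.5,-28,0,0,0,0]]'
python3 -m handwheel '[[6.5,-28,0,0,0,0],[6.5,-28,0,0,0,0],[6.5,-28,0,0,0,0],[6.5,-28,0,0,0,0],[6.5,-28,0,0,0,0],[5,-22,0,0,0,0],[3,-14,0,0,0,0],[0,0,0,0,0,0],[0,0,0,0,0,0],[0,0,0,0,0,0]]'
python3 - <<'E'
from h import *
for i in range(4): c,im=shot("wrist","w17"); o=robot.observe(); print(o['position'])
c,im=shot("wrist","w17"); o=robot.observe(); print(o['position'],o['orientation'],o['force'])
K,R,t=c;np.savez("w17.npz",K=K,R=R,t=t)
E
```

```text
time_s: 19.1
position: [0.5214, -0.2064, 0.2316]
orientation: [-3.139, -0.001, 1.398]
force: [0.7, -0.2, -3.5]
gripper_width: 0.0284
time_s: 19.93
position: [0.5625, -0.379, 0.2321]
orientation: [-3.14, -0.002, 1.4]
force: [-0.3, 0.3, -3.3]
gripper_width: 0.0286
[ 0.56272297 -0.37870063  0.23269074]
[ 0.56278901 -0.37882468  0.23315691]
[ 0.56275741 -0.37916181  0.23346301]
[ 0.56269976 -0.37957246  0.23363264]
[ 0.5626532  -0.37991936  0.23366095] [3.14150479e+00 1.73479107e-04 1.39972275e+00] [-0.50118445  0.20321379 -2.97474566]
```

View pics/w17.png

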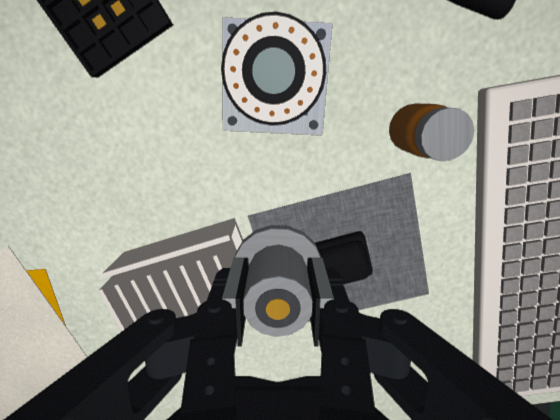

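The ring centre is at about (274,69), and the top of the held base is at (278,309).

```bash
python3 - <<'E'
from h import *
f=np.load("w17.npz");c=(f['K'],f['R'],f['t'])
im=cv2.imread("pics/w17.png").astype(int)
w=((im.min(2)>185)).astype(np.uint8); w[150:]=0; w[:,:200]=0; w[:,350:]=0
w=cv2.morphologyEx(w,cv2.MORPH_CLOSE,np.ones((7,7)))
cs,_=cv2.findContours(w,cv2.RETR_EXTERNAL,cv2.CHAIN_APPROX_NONE)
k=max(cs,key=cv2.contourArea); e=cv2.fitEllipse(k); print("ring",e,ray(c,e[0],.11), ray(c,(274,70),.11))
b,g,r=im[...,0],im[...,1],im[...,2]
m=((r>140)&(b<90)).astype(np.uint8); m[:290]=0;m[330:]=0;m[:,:255]=0;m[:,300:]=0
ys,xs=np.nonzero(m); uv=(xs.mean(),ys.mean())
p=robot.observe()['position']; q=ray(c,uv,p[2]+.027); print("base",uv,q,"minus TCP",q-p)
S=cal("scene");D=cal("side"); ra=lambda u,v:((u+.5)/12-.5+190,(v+.5)/12-.5+262)
print(ray(S,ra(273,253),.11),ray(D,((274+.5)/12-.5+278,(141+.5)/12-.5+160),.11))
E
```

```text
ring ((274.5086975097656, 76.12749481201172), (169.5912628173828, 180.19813537597656), 89.83597564697266) [ 0.57703605 -0.28196737  0.11      ] [ 0.57739934 -0.27767787  0.11      ]
base (np.float64(277.3351063829787), np.float64(308.98670212765956)) [ 0.56228538 -0.38045738  0.26066095] minus TCP [-0.00036782 -0.00053802  0.027     ]
[ 0.5754466  -0.28141658  0.11      ] [ 0.57513257 -0.27841154  0.11      ]
```

```bash
python3 - <<'E'
from h import *
f=np.load("w17.npz");c=(f['K'],f['R'],f['t'])
im=cv2.imread("pics/w17.png").astype(int)
m=((im[...,2]-im[...,0]>45)).astype(np.uint8); m[150:]=0; m[:,:220]=0; m[:,332:]=0
n,l,s,cc=cv2.connectedComponentsWithStats(m)
P=np.array([cc[i] for i in range(1,n) if s[i,4]>=3]);print(len(P),P.round(1).tolist())
W=np.array([ray(c,p,.11)[:2] for p in P])
q=least_squares(lambda v:np.hypot(*(W-v[:2]).T)-v[2],[.576,-.28,.03],loss='soft_l1',f_scale=.001);print(q.x,q.fun.round(4))
E
```

```text
16 [[275.3, 25.0], [258.7, 27.5], [291.4, 29.4], [244.9, 37.1], [304.2, 40.3], [235.7, 51.4], [312.0, 55.5], [232.6, 68.4], [313.7, 73.0], [235.6, 85.3], [309.5, 89.2], [244.0, 99.5], [300.0, 102.5], [256.6, 109.3], [286.7, 110.7], [271.5, 113.1]]
[ 0.57676477 -0.27804856  0.03071269] [-0.0001  0.0001  0.0001  0.      0.      0.     -0.     -0.0001 -0.0001
 -0.0001 -0.     -0.      0.0001  0.0001  0.      0.0001]
```

```bash
python3 -m handwheel '[[3,14,0,0,0,0],[3,26,0,0,0,0],[3.8,28,0,0,0,0],[3,23,0,0,0,0],[1,10,-10,0,0,0],[0,0,-20,0,0,0],[0,0,-20,0,0,0],[0,0,-12,0,0,0],[0,0,-7,0,0,0],[0,0,-2,0,0,0]]'
python3 -m handwheel '[[0,0,0,0,0,0],[0,0,0,0,0,0],[0,0,0,0,0,0],[0,0,0,0,0,0],[0,0,0,0,0,0],[0,0,0,0,0,0]]'
python3 - <<'E'
from h import *
P=[]
for i in range(8): c,im=shot("wrist","w18"); o=robot.observe(); P.append(o['position'])
print(np.mean(P,0),np.ptp(P,0),o['orientation'],o['force'],o['gripper_width'],o['time_s'])
c,im=shot("scene","s8"); cv2.imwrite("pics/s8z.png",cv2.resize(im[150:330,150:350],None,fx=3.3,fy=3.3,interpolation=cv2.INTER_CUBIC))
c,im=shot("side","d8"); cv2.imwrite("pics/d8z.png",cv2.resize(im[110:300,200:370],None,fx=3.1,fy=3.1,interpolation=cv2.INTER_CUBIC))
E
```

```text
time_s: 21.02
position: [0.5754, -0.2796, 0.1609]
orientation: [-3.139, -0.0, 1.398]
force: [0.1, 0.1, -3.7]
gripper_width: 0.0285
time_s: 21.52
position: [0.5766, -0.2801, 0.1628]
orientation: [3.141, 0.0, 1.398]
force: [-0.2, -0.2, -3.3]
gripper_width: 0.0287
[ 0.57633821 -0.28005077  0.16238805] [2.06947153e-04 5.47866380e-05 3.49813338e-04] [-3.14151769e+00 -3.05492314e-06  1.39789099e+00] [-0.12326963 -0.70817091 -2.07246369] 0.02827821627235005 21.9167
```

View pics/w18.png

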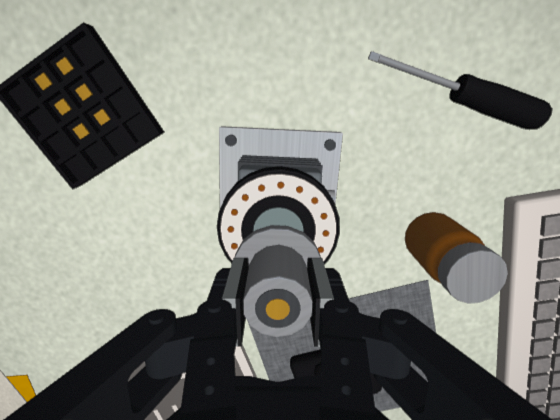

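View pics/s8z.png

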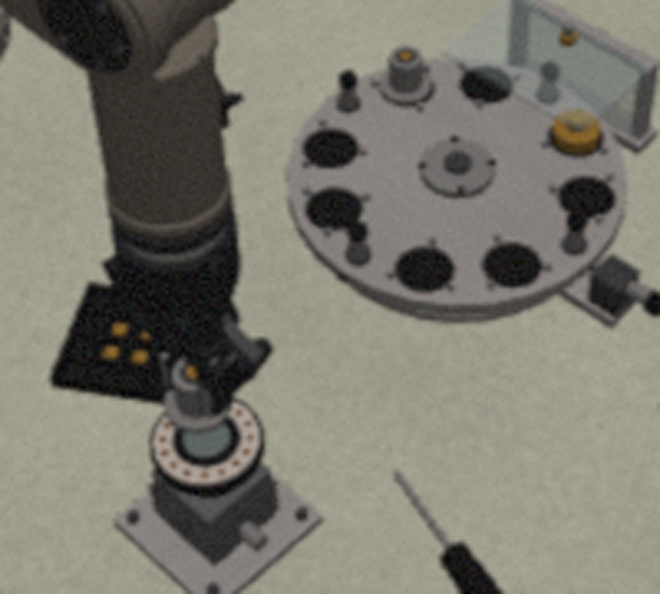

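View pics/d8z.png

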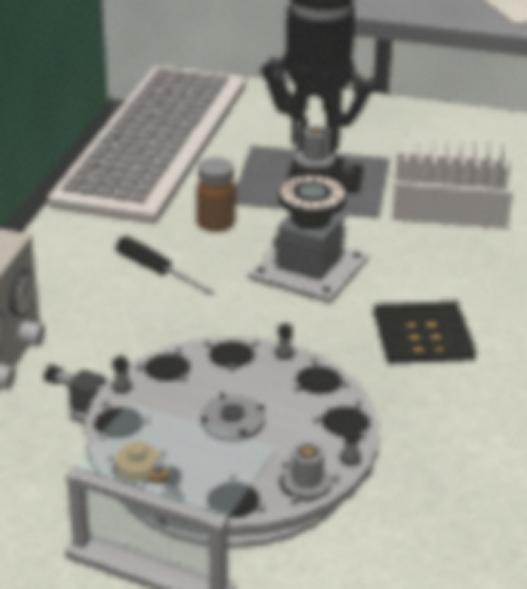

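The base is over the ring. I'll recheck the centring relative to the ring in this same picture.

```bash
python3 - <<'E'
from h import *
c=cal("wrist"); im=cv2.imread("pics/w18.png").astype(int)
m=((im[...,2]-im[...,0]>45)).astype(np.uint8); m[256:]=0;m[:170]=0; m[:,:222]=0; m[:,335:]=0
n,l,s,cc=cv2.connectedComponentsWithStats(m)
P=np.array([cc[i] for i in range(1,n) if s[i,4]>=3])
W=np.array([ray(c,p,.11)[:2] for p in P])
q=least_squares(lambda v:np.hypot(*(W-v).T)-.0307,[.576,-.28]);print(len(P),q.x,q.fun.round(4))
p=robot.observe()['position']
m=((im[...,2]>140)&(im[...,0]<90)).astype(np.uint8); m[:290]=0;m[330:]=0;m[:,:255]=0;m[:,300:]=0
ys,xs=np.nonzero(m);print("base",ray(c,(xs.mean(),ys.mean()),p[2]+.027),p)
# scene: dummy seated & base in scene/side
E
```

```text
11 [ 0.57667509 -0.27869394] [-0.      0.      0.     -0.     -0.0001  0.      0.      0.0001  0.
 -0.      0.0001]
base [ 0.57580994 -0.28097062  0.18928539] [ 0.57629825 -0.28004826  0.16228539]
```

```bash
python3 -m handwheel '[[0.5,1.5,-1,0,0,0],[0,0,0,0,0,0],[0,0,0,0,0,0],[0,0,0,0,0,0],[0,0,0,0,0,0],[0,0,0,0,0,0],[0,0,0,0,0,0],[0,0,0,0,0,0],[0,0,0,0,0,0],[0,0,0,0,0,0]]'
python3 - <<'E'
from h import *
c,im=shot("wrist","w19"); 
m=((im.astype(int)[...,2]>140)&(im[...,0]<90)).astype(np.uint8); m[:290]=0;m[330:]=0;m[:,:255]=0;m[:,300:]=0
ys,xs=np.nonzero(m); o=robot.observe(); p=o['position'];print("base",ray(c,(xs.mean(),ys.mean()),p[2]+.027),p,o['orientation'],o['joint_velocities'].round(4),o['force'],o['time_s'])
print(robot.sign_off())
E
```

```text
time_s: 22.85
position: [0.5768, -0.2785, 0.1613]
orientation: [3.142, -0.0, 1.398]
force: [0.3, 0.3, -2.6]
gripper_width: 0.0285
base [ 0.57629034 -0.27951279  0.18829793] [ 0.57678441 -0.27854698  0.16129793] [-3.14156173e+00  6.14963367e-06  1.39788198e+00] [ 0.      0.0029 -0.0007 -0.0007  0.0005  0.0011  0.0003] [-0.05184788 -0.11308057 -2.66712064] 22.9
the job is handed in; nothing more can be done
None
```

The job is done and handed in at 22.9 s. I turned the dial one detent counter-clockwise by its handle, so the pair came to the front and the plug rode round under the cover.

- **Weighing:** I lifted each base clear in turn. The base in the nest on the robot's right read about 3.0 N (roughly 0.30 kg), so it is the copper one. The other read about 1.2 N (roughly 0.12 kg), so it is the dummy. I put the copper base back in its nest while I weighed the second one.
- **Dummy:** It is back in its own nest. Later pictures show it upright and inside its three pins.
- **Final hold:** I picked the copper base up again and hold it upright and still over the ring light. Its centre measures about 1 mm from the ring centre found in the wrist picture. Its underside should be about 40 mm above the ring, worked out from the grip height rather than measured.

**Disagreements between checks:**
- The scene, side and wrist cameras put the ring centre up to about 3.5 mm apart. I went mainly by the wrist camera.
- The wrist force showed about 5 N upward each time the fingers closed on a seated base, and again as the dummy touched down. The fingertips may have brushed the flange lightly. No base tipped or shifted.
- The copper weight read between 2.1 N and 3.7 N in single noisy samples. The averages were clear.

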